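Set the ratchet stand to its fourth notch and cradle the gear shaft

ROBOT

A 6-joint arm with a two-finger parallel gripper is mounted at the origin on the work surface; the furniture and walls round the work are solid. World frame = base frame: x ahead of the robot, y to its left, z up, the work surface at z = 0. Lengths are in m, angles in rad, forces in N, time in s.
With the tool pointing down it reaches from about 0.275 to 0.825 m from the base axis. Payload 4.9 kg.
Tool frame: the origin (TCP) lies midway between the tips of the shut fingers; the grasp point (between the pads) lies 19 mm behind it (bot.grip_depth is the distance from the TCP to the grasp point, in m); y points along the fingers, x is the direction in which the jaws open and shut, and the axes are right-handed (so a half turn about y gives the same grasp; the last joint's range is limited). The gripper opens to 85 mm and grips with 20 to 120 N. Pads are 22 mm wide; open, the fingers measure 114 mm over their backs; the gripper's body (76 mm by 85 mm) begins 54 mm behind the grasp point. The pads swing forward as they close: fully open they stand 13 mm farther back than shut.
Start: joints at [1.169, 0.326, -0.193, 1.052, 0, 1.437], TCP at [0.146, 0.53, 0.2] pointing down, gripper open.
Joint ranges: [-2.65, 2.65], [-0.97, 1.79], [-1.3, 1.35], [-1.93, 2.1], [-1.47, 1.37], [-3.14, 3.14]. Speed limits (rad/s): [2.57, 2.57, 3.14, 3.14, 3.14, 3.14].

INTERFACE

Orientations are given as a unit quaternion [w, x, y, z].
In Python, from cell import bot gives the robot as it stands. Calls block until the motion is done:
- bot.move_pose(position, orientation): joint-space move of the TCP to a pose.
- bot.move_linear(position, speed=0.15, rotation=None, until_force=None): straight line of the TCP; rotation=None keeps the orientation; speed is the mean speed in m/s. With until_force (N) it stops when the force on the tool has changed by that much, and returns True; else False.
- bot.goto_joints(angles): joint-space move.
- bot.set_gripper(opening, grasp_force=None): opening from 0.0 (shut) to 1.0 (fully open); grasp_force is the grip in N (None keeps the last); returns when the fingers have stopped.
- bot.wait(seconds).
- bot.solve_ik(position, orientation): joint angles nearest the present ones, or None.
- bot.camera(name): name is "scene" or "top"; returns the picture (400x640x3 uint8, red, green, blue); there is no depth.
- bot.calibration(name): a dict with "mtx" (3x3 intrinsics, pixels), "extrinsics" (4x4, takes a point from world to camera coordinates). Camera axes: x right, y down, z forward; pixel columns grow to the right and rows downward; lengths in m; the calibration is good to about 2 mm. A picture is of the moment at which its call begins. calibration takes no time and is no camera call.
A pose or a line that the arm cannot do raises bot.PlanningError and nothing moves.
- bot.close_job(): hands the job in, once; it reports no verdict.
Trained networks look in the newest picture that a camera, given by its name, has taken for a name from the list of things; names that differ only in an ending like _2 or _b are one class to them, and where a whole thing is asked for, a point or a joint stands for the part that bears it (a point fixed in the world has none). Each returns a list of dicts, best first, with "confidence" (0 to 1); they miss things now and then, are a little off and sometimes report something else, mostly with a low value. They report only what shows in the picture. A call takes as long as a camera call.
- bot.search_frame(camera, thing): "bbox" ([left, top, width, height] in pixels, round what is visible of it).
Readings, each from a call of its own:
- bot.read_clock(): time.
- bot.read_joint_positions(): joint angles.
- bot.read_joint_vel(): joint speeds.
- bot.read_joint_efforts(): joint torques, N m.
- bot.read_position(): TCP position.
- bot.read_tool_rot(): TCP orientation.
- bot.read_ft_force(): force on the tool from outside, world axes, zero at the start.
- bot.read_moment(): the same for the moment, N m.
- bot.read_gripper_width(): opening from 0.0 (shut) to 1.0 (fully open).
Only numpy, scipy, OpenCV 4.12 (cv2) and the standard library are available. Lean on these libraries where they do the work, as an engineer would, in place of code of your own. Each camera call takes 0.05 s, during which the arm holds its last target. There are 200 camera calls.

TASK

Raise the column of the red ratchet stand until it has clicked four times, no more and no fewer (it cannot be let down again), and let it settle gently on that fourth notch. Then lift the gear shaft out of the wooden rest and lay it gently, lengthwise, into the two V forks of the column, centred between them. Leave the spray cans and the grease jar where they stand.

Things in the scene. Friction and masses are not known exactly. Their poses are not given: they have to be found in the camera images.
- stand: Red ratchet stand (small axle stand), bolted down: base plate 120 x 110 x 8 mm, tower 56 x 52 mm and 106 mm high, a dark pawl housing on its back reaching 40 mm behind the axis. Origin: centre of the underside, on the bench; z up. After a click the column, let go, sinks (11 mm at most) until that tooth rests on the pawl; before the first click it sinks to the bottom.
- column: Steel column of the stand, 0.45 kg; slides straight up, cannot turn. Origin: centre of its cross bar, 142 mm above the stand's origin at the start; axes as the stand's. Bar 20 mm wide (x), 20 high, 134 long (y): pinch it in the middle, closing along x. A V fork 12 mm thick stands at y = +57 and -57 mm (102 mm free between), 55 mm wide, its top 43 mm above the bar's centre.
- tower_mouth (a point): Where the 22 mm square stem leaves the tower, 106 mm above the bench. Inside, teeth 11 mm apart pass a spring pawl whose height differs and is hidden: first click after 12 to 40 mm of rise, then every 11 mm. Raised slowly the column needs 4 to 7 N (plus 0.5 N per 10 mm/s), 4 to 8 N more over the 5 to 6 mm before a click, then the pull drops at once; the tooth bears about 3 mm above where it clicked.
- cradle (a point): Point on the column midway between the two V forks, 36 mm above the cross bar's centre: where the middle of the shaft's axis belongs. Its y axis runs through the forks. The Vs (90 degrees, open to the top) are made for a 24 mm journal; a 20 mm one lies 2.8 mm lower in them.
- rest: Wooden rest for the shaft, fixed to the bench: board 60 x 146 x 12 mm with a V block (12 mm thick) at y = +57 and -57 mm, leaving 102 mm free between them; it holds the shaft's axis 80 mm above the bench, along its y axis. Origin: centre of its underside.
- layshaft: Grey steel gear shaft, 0.3 to 0.6 kg, 152 mm long, lying in the wooden rest, axis along its y axis, 19 mm above its origin. Diameters along y: 20 mm from -76 to -38 mm, 28 mm from -38 to +10, gear of 38 mm from +10 to +38, 24 mm from +38 to +76. Centre of mass at about y = +7 mm; take it by the 28 mm part next to the gear. It may lie either way round in the forks.
- shaft_mid (a point): Middle of the shaft's length, on its axis; y runs along the shaft.
- spray_brake: Spray can with a black cap and red and white body, 66 mm diameter, 211 mm tall, bystander. Origin: centre of its underside.
- spray_oil: Spray can with a blue cap and blue and white body, 66 mm diameter, 211 mm tall, bystander. Origin: centre of its underside.
- grease_jar: White jar with a green lid, 70 mm diameter, 71 mm tall, bystander. Origin: centre of its underside.

How it is judged:
On the way:
1. the column, let go, rests with its fourth tooth on the pawl (contact force between tooth4 and stand above 1.5 N and contact force between the fingers and column below 0.3 N and linear speed of column below 0.01 m/s and distance between shaft_mid and cradle above 0.06 m), for 0.3 s.
At the end, for the whole second after the job is handed in: The column rests with its fourth tooth on the pawl; the shaft lies still in both V forks, its middle within 14 mm of the cradle point and its axis within 0.08 rad of the forks' line, borne by the column alone (contact force between tooth4 and stand above 1.5 N and distance between shaft_mid and cradle below 0.014 m and angle between the y axis of shaft_mid and the y axis of cradle, either way round below 0.08 rad and contact force between layshaft and column above 1.5 N and linear speed of layshaft below 0.02 m/s and linear speed of column below 0.01 m/s); the robot touches nothing.
It fails at once if the fourth tooth is rammed down on the pawl with more than 40 N (contact force between tooth4 and stand above 40 N).
It fails at once if the shaft is dropped or pressed into the column with more than 40 N (contact force between layshaft and column above 40 N).
It fails at once if a spray can or the grease jar is moved by more than 30 mm (distance of any of spray_brake, spray_oil, grease_jar from where it was at the start of the episode above 0.03 m).
It also fails if it takes over 72 s, if anything falls off the work surface, if the arm or the gripper's body presses on something with over 40 N, if the wrist force passes 120 N, or if a joint passes its speed limit or range.

## Working session

There is one attempt and no reset: what is moved stays moved. The work goes in short steps, each a Python script; the robot and the scene stay as the last script left them, time stands still between calls to the robot, and variables do not carry over. Pictures are saved under pics/ and viewed, about 8 in all and at most 12, crops included, and the job is handed in when it is done.

```bash
ls; mkdir -p pics; python3 - <<'E'
from cell import bot
import cv2,numpy as np
for c in ["scene","top"]:
    im=bot.camera(c); cv2.imwrite(f"pics/{c}0.png",im[:,:,::-1])
    k=bot.calibration(c); print(c,np.round(k["mtx"],1).tolist(),np.round(k["extrinsics"],4).tolist())
    for t in ["stand","column","rest","layshaft","spray_brake","spray_oil","grease_jar"]:
        print(t,[(np.round(d["bbox"]).tolist(),round(d["confidence"],2)) for d in bot.search_frame(c,t)[:2]])
print(bot.read_tool_rot(),bot.grip_depth,bot.read_clock())
E
```

```text
pics
scene [[516.8, 0.0, 308.2], [0.0, 516.8, 202.2], [0.0, 0.0, 1.0]] [[-0.9311, -0.3647, 0.006, 0.4728], [-0.2976, 0.7501, -0.5906, 0.2664], [0.2109, -0.5517, -0.8069, 1.2031], [0.0, 0.0, 0.0, 1.0]]
stand [([267.0, 154.0, 57.0, 94.0], 0.84)]
column [([272.0, 157.0, 47.0, 57.0], 0.7)]
rest [([330.0, 150.0, 52.0, 36.0], 0.93), ([270.0, 121.0, 29.0, 67.0], 0.68)]
layshaft [([331.0, 149.0, 54.0, 17.0], 0.86)]
spray_brake [([285.0, 97.0, 23.0, 64.0], 0.87)]
spray_oil [([269.0, 119.0, 29.0, 69.0], 0.97)]
grease_jar [([328.0, 306.0, 35.0, 42.0], 0.81)]
top [[401.9, 0.0, 323.9], [0.0, 401.9, 192.3], [0.0, 0.0, 1.0]] [[-0.0109, -0.9984, 0.0555, -0.0364], [-0.9894, 0.0027, -0.1455, 0.5399], [0.1451, -0.0565, -0.9878, 1.0669], [0.0, 0.0, 0.0, 1.0]]
stand [([309.0, 161.0, 54.0, 46.0], 0.64)]
column [([389.0, 127.0, 41.0, 43.0], 0.61), ([401.0, 188.0, 23.0, 55.0], 0.36)]
rest [([389.0, 191.0, 39.0, 54.0], 0.62)]
layshaft [([403.0, 191.0, 21.0, 52.0], 0.63), ([361.0, 125.0, 32.0, 43.0], 0.42)]
spray_brake [([391.0, 124.0, 41.0, 44.0], 0.78), ([228.0, 252.0, 22.0, 26.0], 0.21)]
spray_oil []
grease_jar [([228.0, 253.0, 23.0, 25.0], 0.91)]
[-0.56226967  0.56227208  0.42878167 -0.42877641] 0.0187 0.8
```

```bash
python3 - <<'E'
import cv2,numpy as np
t=cv2.imread("pics/top0.png")[105:255,280:445]; s=cv2.imread("pics/scene0.png")[90:260,240:400]
cv2.imwrite("pics/c1.png",cv2.resize(t,None,fx=4.8,fy=3.9999,interpolation=2) if 0 else cv2.resize(t,None,fx=4,fy=4,interpolation=2))
cv2.imwrite("pics/c2.png",cv2.resize(s,None,fx=3.5,fy=3.5,interpolation=2))
E
```

```text
(no output)
```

View pics/c1.png

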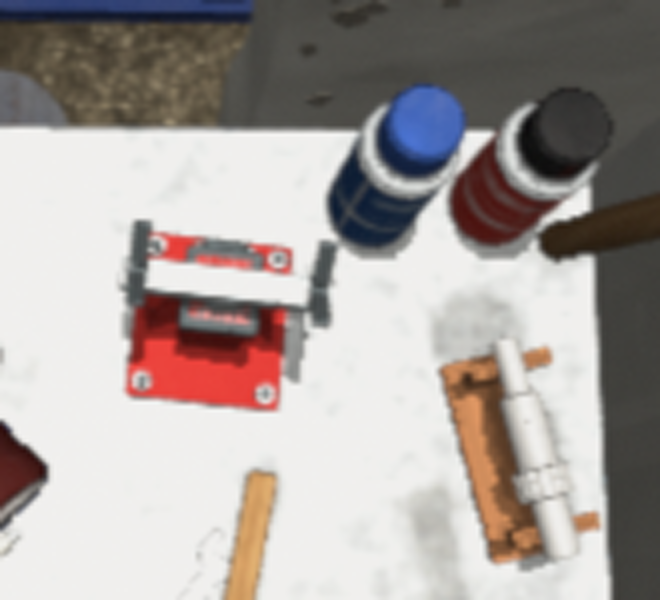

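View pics/c2.png

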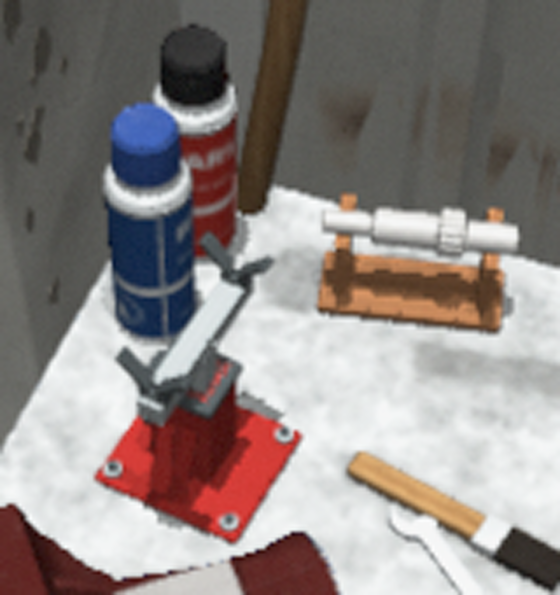

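View pics/top0.png

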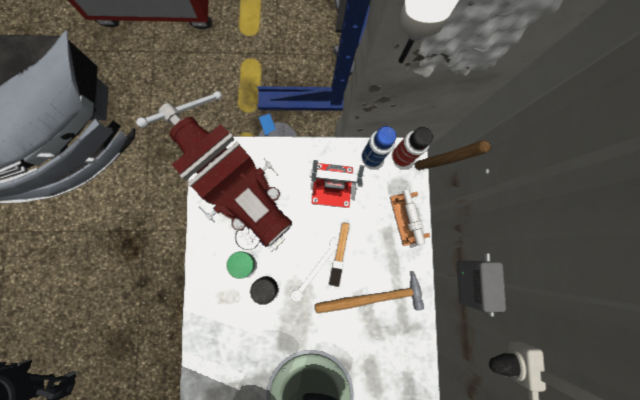

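```bash
cat > h.py <<'E'
from cell import bot
import cv2,numpy as np
def cal(c):
    k=bot.calibration(c); return np.array(k["mtx"]),np.array(k["extrinsics"])
def back(c,uv,z):
    K,E=cal(c); R,t=E[:3,:3],E[:3,3]; o=-R.T@t; d=R.T@np.linalg.solve(K,[*uv,1]); return o+d*(z-o[2])/d[2]
def proj(c,P):
    K,E=cal(c); p=E[:3,:3]@np.array(P)+E[:3,3]; p=K@p; return p[:2]/p[2]
def tri(uv1,uv2):
    P=[cal(c)[0]@cal(c)[1][:3] for c in("top","scene")]
    X=cv2.triangulatePoints(P[0],P[1],np.array(uv1,float).reshape(2,1),np.array(uv2,float).reshape(2,1)); return (X[:3]/X[3]).ravel()
E
python3 - <<'E'
from h import *
T=lambda x,y:(x/4+280-.375,y/4+105-.375)
S=lambda x,y:(x/3.5+240-.36,y/3.5+90-.36)
p=lambda n,v:print(n,np.round(v,4))
for n,q in dict(barc=(227,285),barL=(144,278),barR=(310,291)).items(): p(n,back("top",T(*q),.152))
for n,q in dict(A=(148,234),B=(292,246),C=(128,397),D=(279,409)).items(): p(n,back("top",T(*q),.008))
for n,q in dict(a=(97,474),b=(301,434),c=(237,541)).items(): p("S"+n,back("scene",S(*q),.008))
p("barS",back("scene",S(205,332),.152))
for n,q in dict(e20=(506,347),e24=(564,550)).items(): p(n,back("top",T(*q),.08))
for n,q in dict(e20=(325,221),e24=(516,238)).items(): p("S"+n,back("scene",S(*q),.08))
p("tri e20",tri(T(506,347),S(325,221)));p("tri e24",tri(T(564,550),S(516,238)));p("tri bar",tri(T(227,285),S(205,332)))
# cans by cap top z=.211
for n,q in dict(blue=(427,117),black=(570,120)).items(): p(n,back("top",T(*q),.211))
for n,q in dict(blue=(147,122),black=(193,46)).items(): p("S"+n,back("scene",S(*q),.211))
E
```

```text
barc [ 0.5647 -0.0654  0.152 ]
barL [ 0.5691 -0.0136  0.152 ]
barR [ 0.5608 -0.1174  0.152 ]
A [ 0.6291 -0.022   0.008 ]
B [ 0.6204 -0.1256  0.008 ]
C [ 0.5116 -0.007   0.008 ]
D [ 0.5026 -0.1138  0.008 ]
Sa [ 0.6294 -0.02    0.008 ]
Sb [ 0.5014 -0.1096  0.008 ]
Sc [ 0.5117 -0.0041  0.008 ]
barS [ 0.5615 -0.0691  0.152 ]
e20 [ 0.5359 -0.2592  0.08  ]
e24 [ 0.4001 -0.2925  0.08  ]
Se20 [ 0.5383 -0.2561  0.08  ]
Se24 [ 0.3965 -0.2939  0.08  ]
tri e20 [ 0.5384 -0.2602  0.0754]
tri e24 [ 0.3978 -0.2925  0.0813]
tri bar [ 0.5614 -0.0653  0.1572]
blue [ 0.6559 -0.182   0.211 ]
black [ 0.6545 -0.269   0.211 ]
Sblue [ 0.652  -0.1853  0.211 ]
Sblack [ 0.6512 -0.2687  0.211 ]
```

```bash
cat >> h.py <<'E'
from scipy.spatial.transform import Rotation as Ro
def quat(phi,tilt=0):
    """tool pointing down (tool y = -z), jaws (tool x) along heading phi; tilt = rotation about tool x"""
    c,s=np.cos(phi),np.sin(phi)
    R=Ro.from_matrix(np.array([[c,0,-s],[s,0,c],[0,-1,0]]))*Ro.from_euler('x',tilt)
    q=R.as_quat(); return [float(v) for v in (q[3],q[0],q[1],q[2])]
E
python3 - <<'E'
from h import *
for uv in [(431,180),(434,260)]: print(np.round(back("top",uv,0),3))
print(np.round(back("scene",(354,151),0),3))
R=Ro.from_quat([0.5623,.4288,-.4288,-.5623]).as_matrix();print(R.round(3))
for ph in (-6,174):
  for z in (.123,.25,.40): print(ph,z,bot.solve_ik([.564,-.067,z],quat(np.radians(ph))))
for ph in (-75.7,104.3):
  for z in (.061,.25,.40): print(ph,z,bot.solve_ik([.4677,-.2755,z],quat(np.radians(ph))))
E
```

```text
[ 0.581 -0.355  0.   ]
[ 0.351 -0.352  0.   ]
[ 0.503 -0.354  0.   ]
[[ 0.265  0.    -0.964]
 [ 0.964  0.     0.265]
 [ 0.    -1.    -0.   ]]
-6 0.123 [-0.24819094  0.42073602 -0.26035289  0.88970742  0.          1.42732514]
-6 0.25 [-0.24819094  0.33337497 -0.05453837  1.18288299  0.          1.42732514]
-6 0.4 [-0.24819094  0.3242629   0.30592535  1.55245879  0.          1.42732514]
174 0.123 [-0.24819094  0.42073602 -0.26035289  0.88970742  0.         -1.71426751]
174 0.25 [-0.24819094  0.33337497 -0.05453837  1.18288299  0.         -1.71426751]
174 0.4 [-0.24819094  0.3242629   0.30592535  1.55245879  0.         -1.71426751]
-75.7 0.061 [-0.66834068  0.44736848 -0.4015453   0.72188254  0.          2.22366989]
-75.7 0.25 [-0.66834068  0.28505662 -0.12203075  1.16370896  0.          2.22366989]
-75.7 0.4 [-0.66834068  0.27020287  0.2315235   1.53211696  0.          2.22366989]
104.3 0.061 [-0.66834068  0.44736848 -0.4015453   0.72188254  0.         -0.91792276]
104.3 0.25 [-0.66834068  0.28505662 -0.12203075  1.16370896  0.         -0.91792276]
104.3 0.4 [-0.66834068  0.27020287  0.2315235   1.53211696  0.         -0.91792276]
```

```bash
python3 - <<'E'
from h import *
q=quat(np.radians(-6))
bot.move_linear([.146,.53,.40],speed=.3)
bot.move_pose([.564,-.067,.33],q)
bot.set_gripper(0.8)
hit=bot.move_linear([.564,-.067,.123],speed=.12,until_force=6)
print(hit,bot.read_position().round(4),bot.read_ft_force().round(2),bot.read_clock())
bot.set_gripper(0,30); bot.wait(.2)
print(bot.read_gripper_width(),bot.read_ft_force().round(2),bot.read_moment().round(3),bot.read_clock())
for c in("top","scene"): cv2.imwrite(f"pics/{c}1.png",bot.camera(c)[:,:,::-1])
s=cv2.imread("pics/scene1.png")[60:260,200:400]; t=cv2.imread("pics/top1.png")[105:305,280:445]
cv2.imwrite("pics/c3.png",np.hstack([cv2.resize(s,None,fx=2.5,fy=2.5),cv2.resize(t,None,fx=1.8,fy=2.5)]))
E
```

```text
False [ 0.5645 -0.0671  0.1237] [ 0.32  0.47 -0.29] 6.4
0.0018707072676476062 [-0.21 -0.5  -0.27] [ 0.057 -0.017  0.011] 7.25
```

View pics/c3.png

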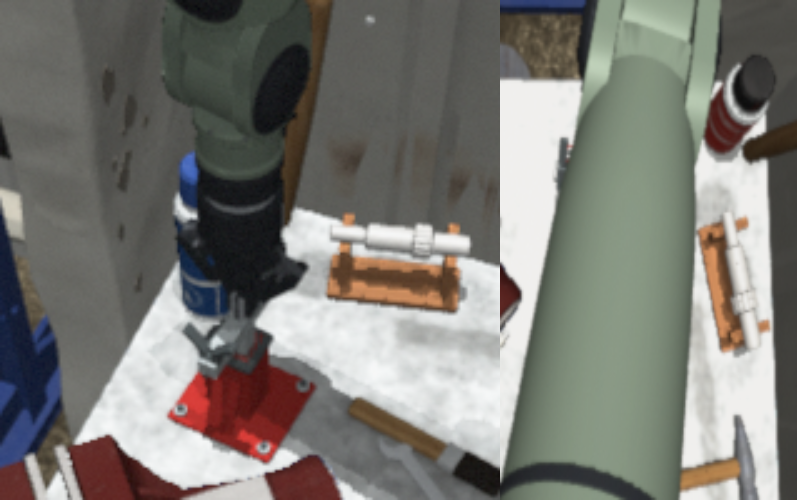

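```bash
python3 - <<'E'
from h import *
s=cv2.imread("pics/scene1.png")[150:220,265:325]
cv2.imwrite("pics/c4.png",cv2.resize(s,None,fx=8,fy=8,interpolation=2))
p=bot.read_position();print(p,proj("scene",p),proj("scene",p+[0,0,.0187]),proj("scene",[.564,-.067,.152]),bot.read_gripper_width())
print([(np.round(d["bbox"]).tolist(),round(d["confidence"],2)) for d in bot.search_frame("scene","column")[:2]])
E
```

```text
[ 0.56398878 -0.06701523  0.12297872] [297.06459553 192.18623663] [296.97635588 187.47940729] [296.91998685 184.83560583] -0.0007816580785960526
[([272.0, 189.0, 30.0, 24.0], 0.96)]
```

View pics/c4.png

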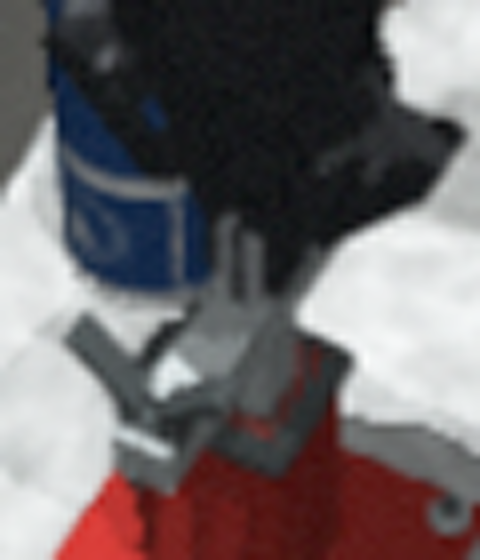

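```bash
python3 - <<'E'
from h import *
for f in(40,70):
    bot.set_gripper(0,f); print(f,bot.read_gripper_width(),bot.read_ft_force().round(2))
for i in range(1,5):
    t=bot.read_clock();bot.move_linear([.564,-.067,.123+.001*i],speed=.01); print(i,bot.read_position().round(4),bot.read_ft_force().round(2),bot.read_clock()-t)
print(bot.read_gripper_width(),bot.read_clock())
E
```

```text
40 -0.0017021978553745751 [ 0.07 -0.29 -0.64]
70 0.0024549439586736242 [-0.46 -0.27  0.52]
1 [ 0.5641 -0.067   0.1241] [-0.14  0.26 -0.71] 0.2499999999999991
2 [ 0.5641 -0.067   0.1251] [ 0.05  0.03 -0.83] 0.25
3 [ 0.5641 -0.067   0.1261] [-0.01  0.07 -0.62] 0.25
4 [ 0.5641 -0.067   0.1271] [ 0.59 -0.57  0.45] 0.25
0.006530946807316416 8.8333
```

```bash
python3 - <<'E'
from h import *
print(bot.move_linear([.564,-.067,.20],speed=.08,until_force=5))
a=bot.camera("scene"); print(bot.read_gripper_width())
bot.set_gripper(.8); print(bot.read_gripper_width(),bot.read_clock())
b=bot.camera("scene")
p=bot.read_position();print(p,proj("scene",p))
cr=lambda i:cv2.resize(i[110:230,255:335,::-1],None,fx=4.9,fy=4.9,interpolation=2)
cv2.imwrite("pics/c5.png",np.hstack([cr(a),cr(b)]))
E
```

```text
False
0.0013043924315188475
0.7996097452070148 10.6083
[ 0.56401875 -0.06702645  0.20004103] [296.67650665 172.01953769]
```

View pics/c5.png

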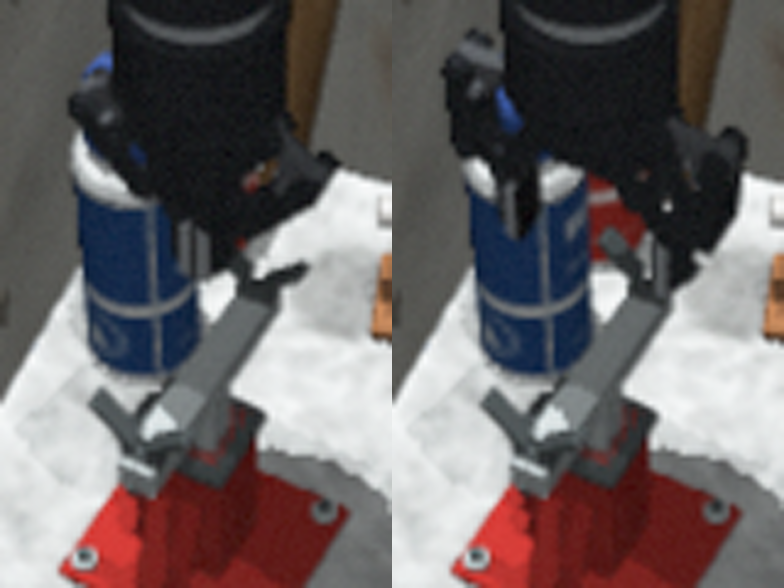

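```bash
python3 - <<'E'
from h import *
for c in("top","scene"):
  for z in(.2,.22,.25): print(c,z,proj(c,[.146,.53,z]))
a=cv2.imread("pics/top0.png")[280:400,0:140]; s=cv2.imread("pics/scene0.png")
cv2.imwrite("pics/c6.png",np.hstack([cv2.resize(a,(467,400)),cv2.resize(s,(640,400))[:,:330]]))
E
```

```text
top 0.2 [ 64.18001257 364.10211285]
top 0.22 [ 58.60814341 366.74719466]
top 0.25 [ 49.74144582 370.95639985]
scene 0.2 [404.11775682 535.01799142]
scene 0.22 [406.22559244 534.05879796]
scene 0.25 [409.55979807 532.54153154]
```

View pics/c6.png

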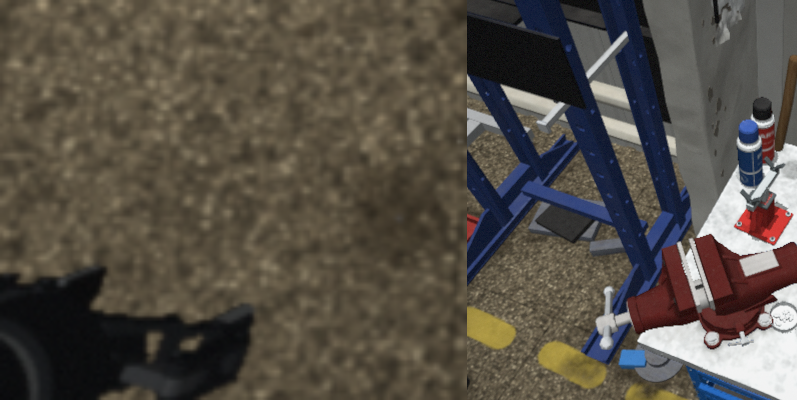

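```bash
python3 - <<'E'
from h import *
bot.set_gripper(0,30)
bot.move_linear([.564,-.067,.128],speed=.12,until_force=5)
f0=bot.read_ft_force()
h=bot.move_linear([.564,-.067,.098],speed=.02,until_force=5)
print(h,bot.read_position(),f0.round(2),bot.read_ft_force().round(2),bot.read_moment().round(3),bot.read_clock())
E
```

```text
True [ 0.56417438 -0.06702078  0.12115214] [-0.34 -0.05  0.99] [-0.46  1.18  5.39] [ 0.003  0.206 -0.051] 12.6833
```

```bash
python3 - <<'E'
from h import *
bot.move_linear([.564,-.067,.165],speed=.12)
bot.set_gripper(.8)
h=bot.move_linear([.564,-.067,.094],speed=.06,until_force=4)
print(h,bot.read_position().round(4),bot.read_ft_force().round(2))
if not h:
    bot.set_gripper(0,30); bot.wait(.2)
    print(bot.read_gripper_width(),bot.read_position().round(4),np.mean([bot.read_ft_force() for _ in range(5)],0).round(2),bot.read_moment().round(3))
print(bot.read_clock())
E
```

```text
False [ 0.5644 -0.0671  0.0945] [ 0.22 -0.72 -0.17]
0.2513785007700633 [ 0.566  -0.0673  0.0946] [ 4.95  0.74 -0.88] [-0.017 -0.905 -0.234]
15.875
```

```bash
cat >> h.py <<'E'
X,Y,Z0=.567,-.067,.0945
def rise(mm,speed=.02):
    bot.move_linear([X,Y,Z0+mm/1000],speed=speed)
    return np.mean([bot.read_ft_force() for _ in range(3)],0)
def steps(a,b,d=1):
    for mm in np.arange(a,b+1e-6,d): print(mm,rise(mm).round(1),round(bot.read_position()[2]*1000-94.5,1))
E
python3 - <<'E'
from h import *
bot.move_linear([X,Y,Z0],speed=.02)
bot.set_gripper(0,70); print(bot.read_ft_force().round(2),bot.read_clock())
print(rise(5,.02),rise(10,.02),bot.read_clock())
steps(11,16); print(bot.read_clock(),bot.read_gripper_width())
E
```

```text
[-4.7  -0.6   5.83] 16.3917
[-3.71535069 -3.18673111 -4.27342488] [-4.8691882  -4.31044952 -4.5285477 ] 17.1917
11.0 [-4.7 -4.  -4.3] 10.9
12.0 [-4.5 -3.5 -3.8] 11.9
13.0 [-6.  -3.1 -5.2] 12.9
14.0 [-5.2 -3.9 -4.3] 13.9
15.0 [-5.3 -4.1 -4.2] 14.9
16.0 [-5.4 -4.2 -4.5] 15.9
18.6917 0.23998102459040085
```

```bash
sed -i 's/X,Y,Z0=.*/X,Y,Z0=.5657,-.068,.0945/' h.py; python3 - <<'E'
from h import *
steps(17,34); print(bot.read_clock(),bot.read_gripper_width())
E
```

```text
17.0 [-2.2  1.1 -4.1] 17.3
18.0 [-0.8  3.6 -4.1] 18.2
19.0 [-0.   5.2 -3.6] 19.2
20.0 [-0.4  6.9 -3.6] 20.1
21.0 [-0.6  6.5 -5. ] 21.1
22.0 [-0.4  5.6 -5.3] 22.1
23.0 [ 0.4  4.6 -4.9] 22.9
24.0 [ 0.3  5.4 -8.6] 23.5
25.0 [ 1.7  5.5 -9.4] 24.3
26.0 [ 1.2  5.5 -9.8] 25.2
27.0 [  2.1   4.9 -11.5] 26.1
28.0 [  1.6   5.4 -12.2] 26.9
29.0 [ 0.8  5.2 -7.5] 28.4
30.0 [-2.7  5.5  3.2] 30.6
31.0 [-2.5  4.5 -1.1] 31.6
32.0 [-0.3  5.8 -3.9] 32.2
33.0 [-0.7  4.6 -3.8] 33.1
34.0 [-0.5  6.1 -6.2] 33.9
23.1917 0.23723643187822596
```

```bash
sed -i 's/X,Y,Z0=.*/X,Y,Z0=.5657,-.0675,.0945/' h.py; python3 - <<'E'
from h import *
steps(35,57); print(bot.read_clock(),bot.read_gripper_width())
E
```

```text
35.0 [  2.5   4.3 -10.2] 34.6
36.0 [  2.8   4.9 -11.3] 35.7
37.0 [  1.8   4.1 -10.8] 36.7
38.0 [  2.    4.2 -11.6] 37.7
39.0 [ 1.8  3.5 -9.4] 38.9
40.0 [ 0.7  4.9 -2.4] 40.7
41.0 [-2.2  6.2 -0.2] 42.5
42.0 [-0.1  5.6 -3.4] 43.0
43.0 [-0.1  5.7 -3. ] 43.8
44.0 [ 0.1  5.2 -4.8] 44.8
45.0 [ 1.9  5.7 -7.4] 45.4
46.0 [ 2.1  4.4 -9.4] 46.1
47.0 [  2.6   5.  -10.4] 46.9
48.0 [  2.3   5.  -10.4] 47.7
49.0 [  2.3   4.7 -11.3] 48.6
50.0 [  2.4   4.5 -10.3] 49.8
51.0 [ 0.   5.7 -2.4] 51.7
52.0 [-1.2  5.3  0.4] 53.5
53.0 [ 0.1  5.5 -3.1] 54.0
54.0 [-0.3  5.4 -3.7] 54.8
55.0 [ 0.3  4.4 -4.5] 55.8
56.0 [ 1.   4.9 -7.3] 56.4
57.0 [ 1.   4.3 -8.2] 57.1
28.9417 0.23677406000670836
```

```bash
python3 - <<'E'
from h import *
steps(58,66); 
print(rise(67,.01).round(1),bot.read_position()[2]); bot.wait(.2)
for mm in (66,65.5,65,64.5,64,63.5,63,62.5,62):
    f=rise(mm,.01); print(mm,f.round(1),round(bot.read_position()[2]*1000-94.5,1))
    if f[2]>1.5: break
print(bot.read_clock())
E
```

```text
58.0 [  2.7   5.  -10.1] 57.9
59.0 [  3.2   5.4 -10.6] 58.7
60.0 [  2.9   4.9 -11.8] 59.6
61.0 [  3.4   4.7 -10.3] 60.7
62.0 [ 0.3  5.5 -3.5] 62.6
63.0 [-1.1  5.6 -0.4] 64.5
64.0 [-0.2  6.1 -3.1] 65.0
65.0 [ 1.5  4.8 -3.2] 65.9
66.0 [ 0.4  5.3 -4.5] 66.8
[ 1.1  4.6 -7.4] 0.1618718778696474
66 [ 1.5  4.8 -5.9] 66.6
65.5 [-0.1  5.9 -4.3] 66.3
65 [-0.3  5.8 -4.5] 65.8
64.5 [-0.3  5.  -3.7] 65.3
64 [ 0.8  5.6 -3. ] 64.9
63.5 [-1.   5.5 -2.4] 64.6
63 [-1.2  5.3  0.3] 64.5
62.5 [-3.8  5.7  1.9] 64.4
33.6417
```

```bash
python3 - <<'E'
from h import *
bot.set_gripper(.55); bot.wait(.5)
print(bot.read_ft_force().round(2),bot.read_position().round(4),bot.read_clock())
p=bot.read_position()
h=bot.move_linear([p[0],p[1],.29],speed=.15,until_force=6); print(h)
ph=np.radians(-75.7)
bot.move_pose([.4735,-.2740,.14],quat(ph))
im=bot.camera("scene"); cv2.imwrite("pics/scene2.png",im[:,:,::-1]); print(bot.read_clock())
cv2.imwrite("pics/c7.png",cv2.resize(im[80:260,250:410,::-1],None,fx=3.3,fy=3.3,interpolation=2))
for z in(.08,.23): print(proj("scene",[.4735,-.274,z]))
E
```

```text
[-0.27  0.29  0.59] [ 0.5657 -0.0675  0.157 ] 34.5167
False
36.6583
[357.42281312 154.83089749]
[362.48776134 114.22052376]
```

View pics/c7.png

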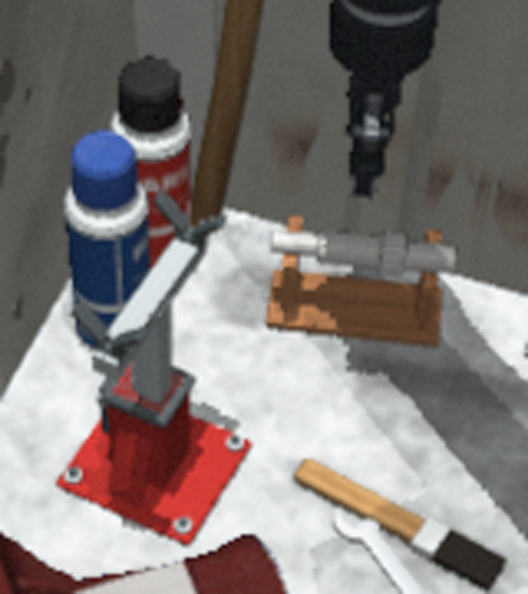

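```bash
python3 - <<'E'
from h import *
h=bot.move_linear([.4735,-.2740,.031],speed=.08,until_force=5)
print(h,bot.read_position().round(4),bot.read_ft_force().round(2))
if not h:
    bot.set_gripper(0,25); bot.wait(.2)
    print(bot.read_gripper_width()*85,bot.read_position().round(4),np.mean([bot.read_ft_force() for _ in range(5)],0).round(2),bot.read_moment().round(3))
print(bot.read_clock())
E
```

```text
False [ 0.4739 -0.2743  0.0315] [-0.11 -0.05  0.22]
26.33733599325047 [ 0.4741 -0.2749  0.0316] [ 0.16 -2.79  3.94] [-0.613 -0.021 -0.123]
38.675
```

```bash
python3 - <<'E'
from h import *
im=bot.camera("scene"); cv2.imwrite("pics/scene3.png",im[:,:,::-1]); print(bot.read_clock(),bot.read_gripper_width()*85)
cv2.imwrite("pics/c8.png",cv2.resize(im[110:200,310:410,::-1],None,fx=6,fy=6,interpolation=2))
E
```

```text
38.725 26.41059144504896
```

View pics/c8.png

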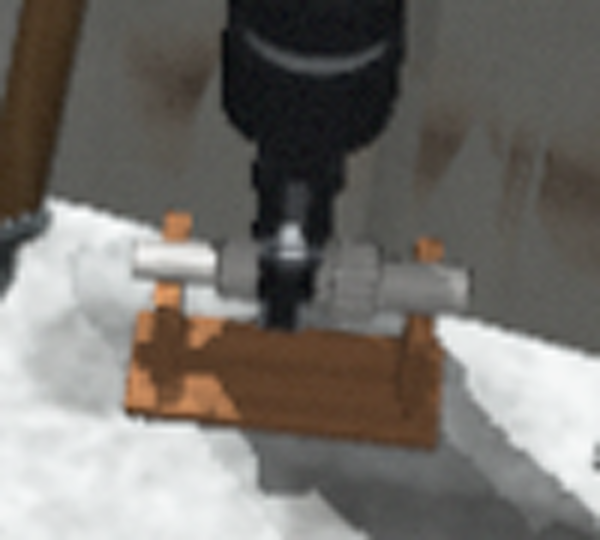

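```bash
python3 - <<'E'
from h import *
bot.set_gripper(0,70)
p=bot.read_position(); print(p.round(4),bot.read_gripper_width()*85)
bot.move_linear([.4735,-.2742,p[2]+.01],speed=.03)
print(bot.read_ft_force().round(2))
bot.move_linear([.4735,-.2742,.26],speed=.15)
bot.move_pose([.5664,-.0605,.26],quat(np.radians(-6),-.0246))
print(bot.read_ft_force().round(2),bot.read_moment().round(3),bot.read_gripper_width()*85,bot.read_clock())
for c in("top","scene"): cv2.imwrite(f"pics/{c}4.png",bot.camera(c)[:,:,::-1])
im=cv2.imread("pics/scene4.png")
cv2.imwrite("pics/c9.png",cv2.resize(im[100:240,235:345],None,fx=4.2,fy=4.2,interpolation=2))
E
```

```text
[ 0.4741 -0.2749  0.0317] 25.349979499034276
[ 0.7   0.44 -4.2 ]
[-0.25 -0.27 -4.18] [ 0.068  0.007 -0.02 ] 25.599282697040422 41.9917
```

View pics/c9.png

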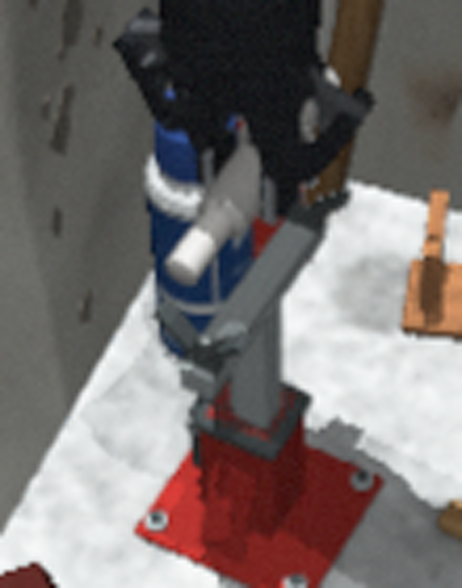

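```bash
python3 - <<'E'
from h import *
print(proj("scene",[.5736,.0081,.306]), "seen 280.2 161.4")
q=quat(np.radians(-6),-.0246)
bot.move_linear([.5664,-.0605,.203],speed=.08,until_force=5)
print(bot.read_position().round(4),bot.read_ft_force().round(2))
h=bot.move_linear([.5664,-.0605,.186],speed=.012,until_force=2)
print(h,bot.read_position().round(4),bot.read_ft_force().round(2),bot.read_moment().round(3),bot.read_clock())
im=bot.camera("scene")
cv2.imwrite("pics/c10.png",cv2.resize(im[130:230,250:340,::-1],None,fx=5.5,fy=5.5,interpolation=2))
E
```

```text
[278.14213649 164.13387202] seen 280.2 161.4
[ 0.5668 -0.0606  0.2035] [ 0.49 -0.06 -3.95]
True [ 0.5664 -0.0605  0.1923] [0.68 0.16 3.74] [ 0.05  -0.177  0.027] 43.85
```

View pics/c10.png

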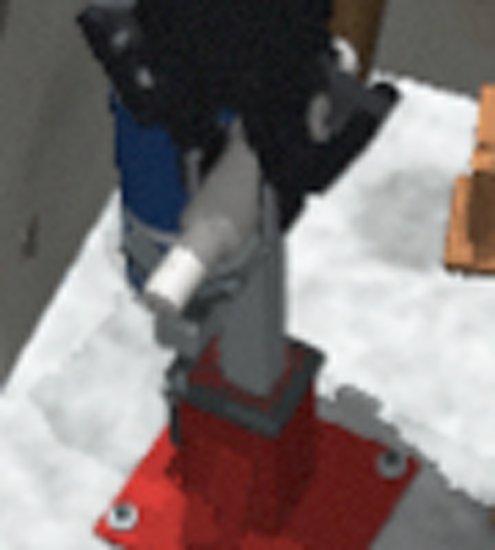

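```bash
python3 - <<'E'
from h import *
print(back("scene",(280,183.1),.24),"ideal .5736 .0081")
p=bot.read_position()
bot.move_linear([.5664,-.0605,p[2]+.0004],speed=.01); print(bot.read_ft_force().round(2))
for g in(.34,.38,.45,.55): bot.set_gripper(g); print(g,bot.read_ft_force().round(2))
h=bot.move_linear([.5664,-.0605,.30],speed=.1,until_force=4)
print(h,bot.read_position().round(4),bot.read_ft_force().round(2),bot.read_clock())
if not h:
    bot.move_linear([.40,0.0,.36],speed=.25)
    bot.move_pose([.25,.25,.36],quat(np.radians(40)))
for c in("top","scene"): cv2.imwrite(f"pics/{c}5.png",bot.camera(c)[:,:,::-1])
t=cv2.imread("pics/top5.png")[125:225,290:400]; s=cv2.imread("pics/scene5.png")[120:240,250:350]
cv2.imwrite("pics/c11.png",np.hstack([cv2.resize(t,None,fx=3.6,fy=3.6,interpolation=2),cv2.resize(s,(300,360),interpolation=2)]))
print(bot.read_clock())
for c in("top","scene"):
  for e in((.5736,.0081),(.5578,-.1431)): print(c,proj(c,[*e,.241]))
E
```

```text
[0.57314243 0.00575293 0.24      ] ideal .5736 .0081
[0.76 0.19 1.54]
0.34 [ 0.56  0.8  -0.57]
0.38 [0.55 0.07 0.5 ]
0.45 [0.44 0.08 0.28]
0.55 [-0.49  0.65 -0.56]
False [ 0.566  -0.0604  0.2992] [-0.52  0.15 -0.74] 46.425
48.5417
top [307.4139017  164.71784911]
top [373.70679197 171.57418532]
scene [279.36359436 183.54085915]
scene [311.23581036 138.16036676]
```

View pics/c11.png

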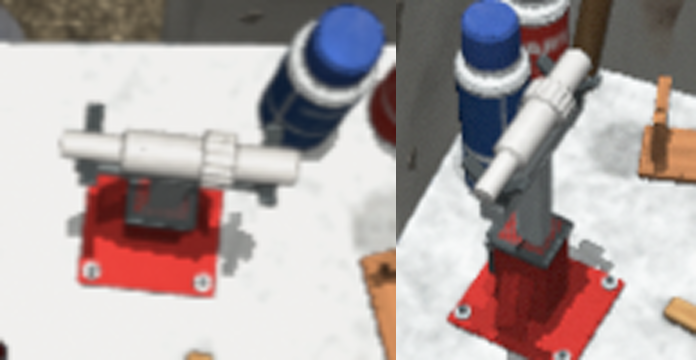

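```bash
python3 - <<'E'
from cell import bot
print(bot.read_clock(),bot.read_ft_force().round(2)); print(bot.close_job())
E
```

```text
48.5417 [ 0.21 -0.43 -0.35]
the job is handed in; nothing more can be done
None
```

I raised the column four clicks, settled it on the fourth notch and laid the shaft in both V forks. I handed the job in at 48.5 s; it reports no verdict.

- **Clicks:** the pull dropped at about 28, 39.5, 50.5 and 61.5 mm of rise, four times in all. I went on to 67 mm, short of a fifth click. Then I lowered slowly until the tooth took the weight at 64.4 mm, about 3 mm above the last click, as stated. I released there with only about 2 N on the column.
- **Placing:** the forks took the shaft at the height I had calculated, within about 1 mm, at a change of about 8 N. I then let go in small steps. In the final pictures the shaft lies in both forks, about 1–2 mm off centre and in line with the forks. Only part of the scene was cropped in that last view. The blue can stands where it was, the red can is partly in view, and I did not check the grease jar again at the end; the arm's moves near the work stayed clear of it. The robot was clear and the tool force about zero.
- **Disagreements:** the first grasp closed on nothing, because the finger tips are about 31 mm above the reported TCP. I found this in the pictures and by touching down on the bar, and corrected for it. The gripper also read 25–26 mm on the 28 mm part, but the picture showed a sound grasp, so I went ahead.

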